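# Hang the rinsed oil-sample cup on the free draining peg

## Robot

A 7-joint arm with a two-finger parallel gripper is mounted at the origin on the work surface. World frame = base frame: x ahead of the robot, y to its left, z up, the work surface at z = 0. Lengths are in m, angles in rad, forces in N, time in s.
With the tool pointing down it reaches from about 0.4 to 0.875 m from the base axis. Payload 19.3 kg.
Tool frame: the origin (TCP) lies at the very end of the fingers, on their centre line; the grasp point (between the pads) lies 19 mm behind it; z points along the fingers, y is the direction in which the jaws open and shut (so a half turn about z gives the same grasp; the last joint's range is limited). The gripper opens to 85 mm and grips with 20 to 120 N. Pads are 22 mm wide; open, the fingers measure 114 mm over their backs; the gripper's body (76 mm by 85 mm) begins 54 mm behind the grasp point. The pads swing forward as they close: fully open they stand 13 mm farther back than shut.
Start: joints at [1.209, 0.521, -0.036, 1.599, 0.021, 1.021, -0.113], TCP at [0.18, -0.599, 0.231] pointing down, gripper open.
Joint ranges: [-2.91, 2.91], [-0.3, 2.13], [-1.5, 1.42], [0.17, 2.43], [-1.26, 4.41], [0.16, 1.93], [-2.52, 2.52]. Speed limits (rad/s): [1.89, 1.89, 2.39, 2.39, 3.01, 3.01, 3.01].

## Interface

Orientations are given as [roll, pitch, yaw] about the fixed x, y, z axes, in that order (R = Rz(yaw) Ry(pitch) Rx(roll)).
In Python, from workcell import bot, vision, job_done gives the robot as it stands.
- The arm moves only by the tool arm_command, never from a script. Its arguments are lists of equal length, an entry for each row: "gripper": the finger opening in cm, from 0 to 8.54; "slide": the shift along the tool's x, y, z in cm, a list of three; "turn": the turn, a rotation vector about the tool's x, y, z in degrees, a list of three. A call has 1 to 5 rows; each row is the pose to reach, as a shift and turn from the pose commanded when the call began, along the tool's axes at that moment; what a row does not reach only later rows make up. A row lasts 1/8 s, in which the tool goes at most 62.5 mm and 10.7 degrees, less where a joint would pass 70% of its speed; a pose out of reach is approached as far as the arm can. A call with a gripper value outside its range is refused whole. The fingers move at their own pace and stop on an object; "force" is the grip in N (left out, the last holds). Time passes only in rows, so rows that repeat a pose let the fingers close. It gives the time, the measured TCP pose, the force and the opening at its end, in the units of the state.
- bot.observe(): the state, without advancing time (a new reading comes with each control period).
- vision.grab_frame(name): name is "scene" or "top" or "wrist"; returns the picture (480x640x3 uint8, blue, green, red); there is no depth.
- vision.camera_model(name): a dict with "mtx" (3x3 intrinsics, pixels), "T" (4x4, takes a point from camera to world coordinates). Camera axes: x right, y down, z forward; pixel columns grow to the right and rows downward; lengths in m; the calibration is good to about 2 mm. A picture is of the moment at which its call begins: read the wrist's pose just before it. camera_model takes no time and is no camera call; for the wrist camera it gives the pose at the moment of the call.
- job_done(): hands the job in, once; it reports no verdict.
The state is a dict: "clock": time; "qpos": joint angles; "qd": joint speeds; "joint_efforts": joint torques, N m; "position": TCP position; "tool_rot": TCP orientation; "force": force on the tool from outside, world axes, zero at the start; "moment": the same for the moment, N m; "grip_width": finger opening in m.
Only numpy, scipy, OpenCV 4.12 (cv2) and the standard library are available. Lean on these libraries where they do the work, as an engineer would, in place of code of your own. Each camera call takes 0.05 s, during which the arm holds its last target. There are 200 camera calls.

## Task

Hang the tall wide steel sample cup, mouth down as it stands on the rubber mat, over the free tall peg of the draining tray, leaning with the peg. Lower it until its closed end rests on the peg's tip before you let go, then leave it hanging there; leave the short cup and the slim cup standing where they are.

Things in the scene. Friction and masses are not known exactly. Their poses are not given: they have to be found in the camera images.
- tall_cup_mid (a point): The cup to hang: plain steel, straight-walled, 56 mm outer diameter, 95 mm high, wall 3 mm (bore 50 mm), closed end 4 mm thick (91 mm deep inside), about 0.13 kg. Stands mouth down on a fixed 3 mm rubber mat. Point: on its axis half-way up, 47.5 mm from either end; z axis runs from mouth to closed end.
- peg_tip (a point): Very tip of the free tall peg: fixed white cone 125 mm long, 34 mm across at foot, 18 at tip, one of 3 pegs 105 mm apart on a steel tray (order varies; the others: a 70 mm peg, and a tall one with a fixed cup on it). All lean 25 deg off vertical, roughly to the robot. z: out along the peg; y: level, along the row. Tip 126 mm above table. A seated cup's mid point is 43.5 mm behind the tip along z.
- short_cup_mid (a point): Bystander on the mat: steel cup, mouth down, 56 mm diameter, only 55 mm high; point on its axis half-way up. The three cups stand in a row on the mat about 110 mm apart, in any order.
- slim_cup_mid (a point): Bystander on the mat: slim steel cup, mouth down, 36 mm diameter, 80 mm high; point on its axis half-way up.
Things that resemble listed ones, but are neither listed nor needed, are in the scene too. What is shaped like the part that bears peg_tip but purple or turquoise is not meant.

How it is judged:
By the outcome, as a careful person would: the job done as asked, in the order asked, and still so for the second after the job is handed in, with the robot touching nothing.
It also fails if it takes over 42 s, if anything falls off the work surface, if the arm or the gripper's body presses on something with over 40 N, if the wrist force passes 120 N, or if a joint passes its speed limit or range.

## Working session

There is one attempt and no reset: what is moved stays moved. The work goes in short steps, Python scripts to look and compute and a tool call to move; the robot and the scene stay as the last step left them, time stands still between calls to the robot, and variables do not carry over. Pictures are saved under pics/ and viewed, about 8 in all and at most 12, crops included, and the job is handed in when it is done.

Besides the shell and the picture viewer there is one more tool, called after "Emit:" by a JSON object that holds its "name" and its "arguments", one argument or row to a line. arm_command: Moves the arm, as the interface text tells. Its arguments: {"type":"object","properties":{"gripper":{"type":"array","items":{"type":"number"}},"slide":{"type":"array","items":{"type":"array","items":{"type":"number"}}},"turn":{"type":"array","items":{"type":"array","items":{"type":"number"}}},"force":{"type":"number"}},"required":["gripper","slide","turn"]}

```bash
mkdir -p pics; ls; python3 - <<'E'
from workcell import bot, vision
import cv2,numpy as np
np.set_printoptions(precision=4,suppress=True)
print(bot.observe())
for n in("scene","top"):
    cv2.imwrite(f"pics/{n}0.png",vision.grab_frame(n)); m=vision.camera_model(n);print(n,m["mtx"],m["T"])
E
```

```text
pics
{'clock': 0.0, 'qpos': array([ 1.2088,  0.522 , -0.0363,  1.6   ,  0.0212,  1.0211, -0.1128]), 'qd': array([ 0.0009, -0.0016,  0.0017,  0.0004,  0.0005,  0.0001, -0.0004]), 'joint_efforts': array([  0.004 , -92.7099,   1.98  , -36.9939,   0.0177,   0.0077,
        -0.0001]), 'position': array([ 0.1797, -0.5983,  0.2307]), 'tool_rot': array([-3.1405,  0.0001,  0.2918]), 'force': array([-0.5614, -0.2676, -0.496 ]), 'moment': array([-0.0244, -0.0383,  0.0059]), 'grip_width': 0.08559006910458661}
scene [[438.4181   0.     319.6419]
 [  0.     438.4181 236.2514]
 [  0.       0.       1.    ]] [[-0.6726  0.4175 -0.611   1.0702]
 [ 0.74    0.3717 -0.5606  0.5361]
 [-0.0069 -0.8292 -0.559   0.6223]
 [ 0.      0.      0.      1.    ]]
top [[606.4618   0.     321.2   ]
 [  0.     606.4618 242.9406]
 [  0.       0.       1.    ]] [[ 0.0199 -0.9887  0.1488  0.3002]
 [-0.9998 -0.0199  0.0018  0.048 ]
 [ 0.0012 -0.1488 -0.9889  1.3472]
 [ 0.      0.      0.      1.    ]]
```

View pics/scene0.png

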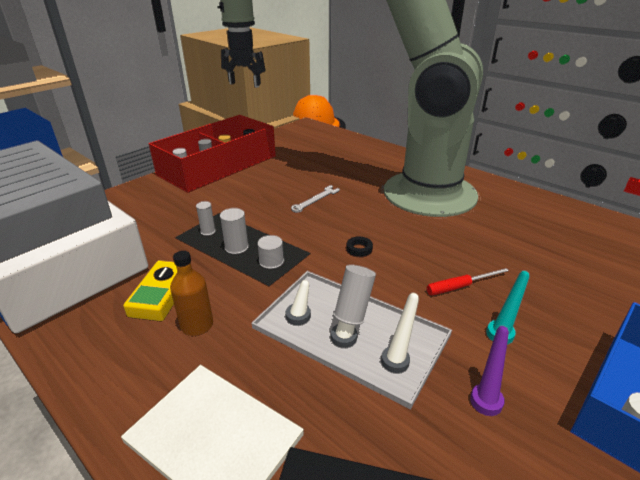

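View pics/top0.png

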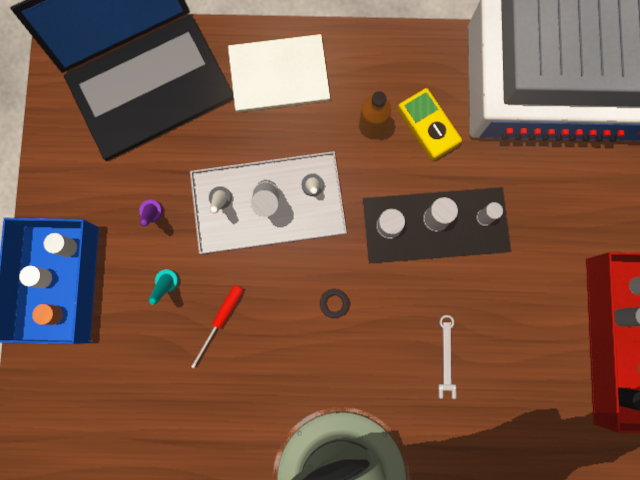

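The scene view shows the slim cup at (205,218), the tall cup at (233,232) and the short cup at (270,252). The pegs are the short white one at (300,300), the one with the fixed cup at (352,295), and the free tall white one at (405,330). The purple and turquoise pegs are decoys. In the top view the tall cup is at about (440,213) and the free tall peg's tip is near (213,208). I'll confirm both in enlarged crops.

```bash
python3 - <<'E'
import cv2,numpy as np
t=cv2.imread("pics/top0.png");s=cv2.imread("pics/scene0.png")
f=lambda im,x,y,w,h,k:cv2.resize(im[y:y+h,x:x+w],None,fx=k,fy=k,interpolation=cv2.INTER_CUBIC)
a=f(t,415,190,50,50,6);b=f(t,195,175,50,50,6)
c=f(s,370,285,60,90,3.3333); d=f(s,210,200,60,60,5)
o=np.zeros((600,600,3),np.uint8);o[:300,:300]=a;o[:300,300:]=b;o[300:,:200]=c;o[300:,300:]=d
cv2.imwrite("pics/crop1.png",o)
E
```

```text
(no output)
```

View pics/crop1.png

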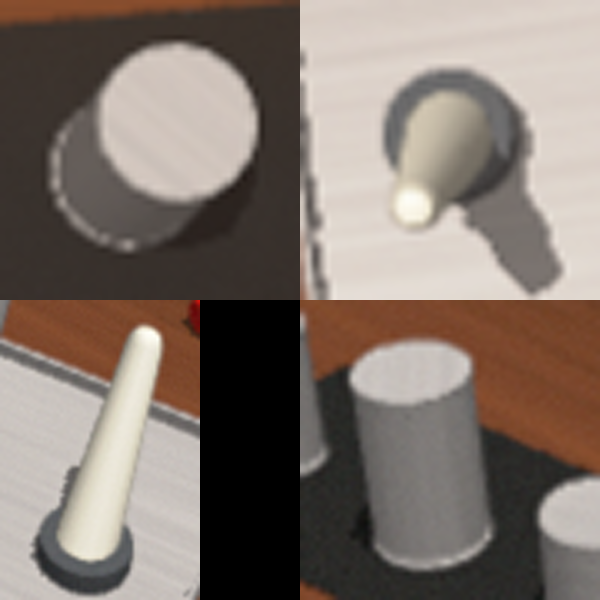

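The crops confirm the targets. The plain tall cup's end disc is centred near (444.7,210.3) in the top view. The free white tall peg has its tip near (214,209) in the top view and (414,294) in the scene view.

```bash
cat > h.py <<'E'
import cv2,numpy as np
from workcell import bot,vision
from scipy.spatial.transform import Rotation as R
np.set_printoptions(precision=4,suppress=True)
def ray(n,p,m=None):
    m=m or vision.camera_model(n); d=m["T"][:3,:3]@np.linalg.solve(m["mtx"],[p[0],p[1],1.]); return m["T"][:3,3],d/np.linalg.norm(d)
def plane(n,p,z,m=None):
    o,d=ray(n,p,m); return o+d*(z-o[2])/d[2]
def cross(a,b):
    (o,d),(p,e)=a,b; s=np.linalg.lstsq(np.c_[d,-e],p-o,rcond=None)[0]; A,B=o+d*s[0],p+e*s[1]; return (A+B)/2,np.linalg.norm(A-B)
def blobs(im,box,lo,amin=15):
    x,y,w,h=box; g=cv2.cvtColor(im[y:y+h,x:x+w],cv2.COLOR_BGR2GRAY) if isinstance(lo,int) else None
    c,_=cv2.findContours((g>=lo).astype(np.uint8),cv2.RETR_EXTERNAL,cv2.CHAIN_APPROX_NONE)
    return [c_+[x,y] for c_ in c if cv2.contourArea(c_)>=amin]
E
python3 - <<'E'
from h import *
t=cv2.imread("pics/top0.png")
for th in(150,165,180):
  for c in blobs(t,(415,190,50,50),th,100):
    (x,y),r=cv2.minEnclosingCircle(c);M=cv2.moments(c);print("cup",th,x,y,r,M['m10']/M['m00'],M['m01']/M['m00'],plane("top",(x,y),.098))
tip,e=cross(ray("top",(213.7,208.7)),ray("scene",(414.2,295)));print("tip",tip,e,plane("top",(213.7,208.7),.126))
hsv=cv2.cvtColor(t,cv2.COLOR_BGR2HSV)
m=((hsv[...,1]<45)&(hsv[...,2]>120)).astype(np.uint8);m[:145]=0;m[260:]=0;m[:,:180]=0;m[:,355:]=0
m=cv2.morphologyEx(m,cv2.MORPH_CLOSE,np.ones((5,5)))
c=max(cv2.findContours(m,cv2.RETR_EXTERNAL,cv2.CHAIN_APPROX_NONE)[0],key=cv2.contourArea)
b=cv2.boxPoints(cv2.minAreaRect(c));P=np.array([plane("top",p,.012) for p in b])
print(b,P)
for i in range(4):
  d=P[(i+1)%4]-P[i];print(np.linalg.norm(d),np.degrees(np.arctan2(d[1],d[0])))
# collars
cs=[plane("top",p,.012)[:2] for p in((220.4,197.9),)];print("collar free",cs)
print(plane("top",(491,213),.083),plane("top",(391,222),.058))
E
```

```text
cup 150 444.2021179199219 209.56382751464844 13.027791023254395 444.0930312392722 209.86989358050118 [ 0.5643 -0.2067  0.098 ]
cup 165 444.04718017578125 209.8867950439453 13.0006685256958 444.0757575757575 209.9429175475687 [ 0.5636 -0.2063  0.098 ]
cup 180 443.84930419921875 210.10958862304688 12.758419036865234 443.98226164079824 210.02882483370288 [ 0.5631 -0.2059  0.098 ]
tip [0.5505 0.274  0.1232] 0.002681111256137861 [0.5506 0.2723 0.126 ]
[[188.1263 170.9065]
 [334.6525 150.5041]
 [346.1678 233.2045]
 [199.6415 253.6069]] [[ 0.6601  0.3553  0.012 ]
 [ 0.7147  0.024   0.012 ]
 [ 0.5242 -0.0048  0.012 ]
 [ 0.4718  0.3198  0.012 ]]
0.33569525751053375 -80.63963437967563
0.19267395561647474 -171.38025274997707
0.3288203966901754 99.18115869970825
0.19167957901016436 10.671515730580426
collar free [array([0.5991, 0.2794])]
[ 0.562  -0.3091  0.083 ] [ 0.543  -0.0996  0.058 ]
```

```bash
cat >> h.py <<'E'
CUP=np.array([.5636,-.2063]); TIP=np.array([.5505,.2727,.126]); A=np.radians(189.5)
PZ=np.array([np.sin(np.radians(25))*np.cos(A),np.sin(np.radians(25))*np.sin(A),np.cos(np.radians(25))])
Y=np.array([np.cos(A+np.pi/2),np.sin(A+np.pi/2),0]); Y=Y if Y[1]<0 else -Y
RP=np.c_[np.cross(Y,-PZ),Y,-PZ]; RD=np.c_[np.cross(Y,[0,0,-1]),Y,[0,0,-1]]
def go(pos,rot):
    s=bot.observe(); r=R.from_euler("xyz",s["tool_rot"]).as_matrix()
    print("at",s["position"],"slide cm",r.T@(pos-s["position"])*100,"turn deg",R.from_matrix(r.T@rot).as_rotvec(degrees=True),"t",s["clock"],"F",s["force"],"w",s["grip_width"],"q",s["qpos"])
E
python3 - <<'E'
from h import *
go(np.r_[CUP,.20],RD)
E
```

```text
at [ 0.1797 -0.5983  0.2308] slide cm [ 48.0474 -26.496    3.0996] turn deg [-0.0592  0.0089  7.219 ] t 0.1 F [0.8774 0.4796 0.2005] w 0.0853852604198846 q [ 1.2088  0.522  -0.0363  1.5999  0.0212  1.0211 -0.1128]
```

Emit:
{"name": "arm_command", "arguments": {
  "gripper": [8.5,8.5,8.5,8.5,8.5],
  "slide": [
    [5,-2.7,0],
    [10,-5.5,0],
    [15,-8.2,0],
    [20,-11,0],
    [25,-13.7,0]
  ],
  "turn": [
    [0,0,1.5],
    [0,0,3],
    [0,0,5],
    [0,0,6],
    [0,0,7.2]
  ],
  "force": 50
}}

```text
clock: 0.72
position: [0.3808, -0.3939, 0.2312]
tool_rot: [-3.141, 0.0, 0.165]
force: [0.8, -0.6, -0.1]
grip_width: 0.0846
```

```bash
python3 - <<'E'
from h import *
go(np.r_[CUP,.20],RD)
E
```

```text
at [ 0.3808 -0.3939  0.2312] slide cm [ 21.1204 -15.4942   3.1213] turn deg [-0.0084  0.0078 -0.0221] t 0.725 F [ 0.8187 -0.5953 -0.1483] w 0.08458706255689578 q [ 0.7493  0.3998 -0.0734  1.803   0.0353  0.9403 -0.7445]
```

Emit:
{"name": "arm_command", "arguments": {
  "gripper": [8.5,8.5,8.5,8.5,8.5],
  "slide": [
    [4.5,-3.3,0],
    [9,-6.6,1],
    [13.5,-9.9,2],
    [18,-13.2,3],
    [21.1,-15.5,3.1]
  ],
  "turn": [
    [0,0,0],
    [0,0,0],
    [0,0,0],
    [0,0,0],
    [0,0,0]
  ]
}}

```text
clock: 1.35
position: [0.5633, -0.2052, 0.1993]
tool_rot: [-3.14, 0.001, 0.168]
force: [-0.2, -1.0, -0.4]
grip_width: 0.085
```

```bash
python3 - <<'E'
from h import *
go(np.r_[CUP,.049],RD)
m=vision.camera_model("wrist");im=vision.grab_frame("wrist");cv2.imwrite("pics/w1.png",im)
for p in (np.r_[CUP,.098],bot.observe()["position"]):
  c=np.linalg.inv(m["T"])@np.r_[p,1];q=m["mtx"]@c[:3];print(q/q[2])
np.save("w1.npy",m["T"]);print(m)
E
```

```text
at [ 0.5633 -0.2052  0.1993] slide cm [ 0.0222  0.1335 15.0267] turn deg [-0.0669  0.062   0.1261] t 1.35 F [-0.2182 -1.0247 -0.3649] w 0.08495838064698644 q [ 0.3374  0.518  -0.1238  1.697   0.0754  0.9327 -1.2182]
[320.7534 240.418    1.    ]
[312.6932 296.2641   1.    ]
{'mtx': array([[332.0068,   0.    , 316.8956],
       [  0.    , 332.0068, 240.7126],
       [  0.    ,   0.    ,   1.    ]]), 'T': array([[ 0.1672, -0.9414, -0.2929,  0.6377],
       [-0.9859, -0.1602, -0.0478, -0.1912],
       [-0.0019,  0.2968, -0.9549,  0.3421],
       [ 0.    ,  0.    ,  0.    ,  1.    ]])}
```

View pics/w1.png

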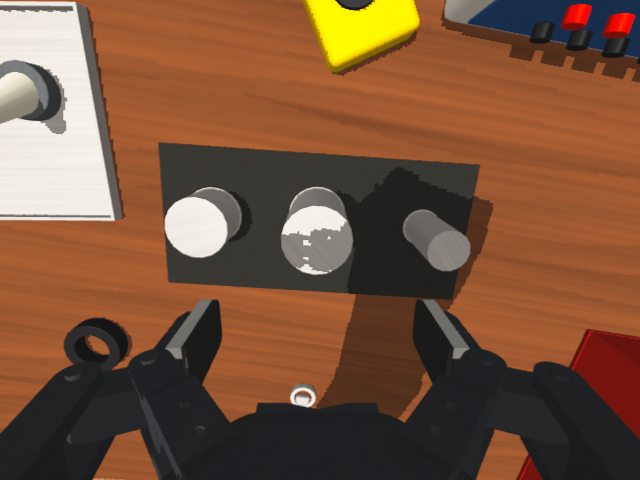

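The wrist view shows the tall cup's end disc at about (317,240), where the top view predicted (321,240). That is within 3 mm, and the open jaws straddle it. I'll descend.

Emit:
{"name": "arm_command", "arguments": {
  "gripper": [8.5,8.5,8.5,8.5,8.5],
  "slide": [
    [0,0,4],
    [0,0,8],
    [0,0,12],
    [0,0,15],
    [0,0,15]
  ],
  "turn": [
    [0,0,0],
    [0,0,0],
    [0,0,0],
    [0,0,0],
    [0,0,0]
  ]
}}

```text
clock: 2.02
position: [0.5608, -0.2074, 0.0484]
tool_rot: [-3.14, 0.004, 0.166]
force: [0.0, 0.5, -0.4]
grip_width: 0.085
```

Emit:
{"name": "arm_command", "arguments": {
  "gripper": [5,5,5,5,5],
  "slide": [
    [0,0,0],
    [0,0,0],
    [0,0,0],
    [0,0,0],
    [0,0,0]
  ],
  "turn": [
    [0,0,0],
    [0,0,0],
    [0,0,0],
    [0,0,0],
    [0,0,0]
  ]
}}

```text
clock: 2.65
position: [0.5631, -0.208, 0.0521]
tool_rot: [3.141, -0.002, 0.166]
force: [-1.7, 1.3, 8.0]
grip_width: 0.0556
```

Emit:
{"name": "arm_command", "arguments": {
  "gripper": [5,5,5,5,5],
  "slide": [
    [0,0,0],
    [0,0,-3],
    [0,0,-8],
    [0,0,-13],
    [0,0,-18]
  ],
  "turn": [
    [0,0,0],
    [0,0,0],
    [0,0,0],
    [0,0,0],
    [0,0,0]
  ]
}}

```text
clock: 3.28
position: [0.5622, -0.2077, 0.2333]
tool_rot: [3.141, -0.001, 0.166]
force: [0.3, 0.4, -1.4]
grip_width: 0.0557
```

```bash
python3 - <<'E'
from h import *
# cup closed end sits 49 mm behind TCP (TCP .049, end .098); target 40 mm beyond free of tip along axis
for d in (.130,):
  go(TIP+PZ*(.004-.049+d),RP)
print(PZ,TIP+PZ*(.004-.049))
cv2.imwrite("pics/s2.png",vision.grab_frame("scene")[60:360,120:500])
E
```

```text
at [ 0.5622 -0.2077  0.2333] slide cm [  3.1968 -47.5755   2.9994] turn deg [ 0.0353 24.9147  0.027 ] t 3.275 F [ 0.2878  0.3852 -1.3822] w 0.05568123629546067 q [ 0.3438  0.4792 -0.1262  1.6659  0.0692  0.9992 -1.2104]
[-0.4168 -0.0698  0.9063] [0.5693 0.2758 0.0852]
```

View pics/s2.png

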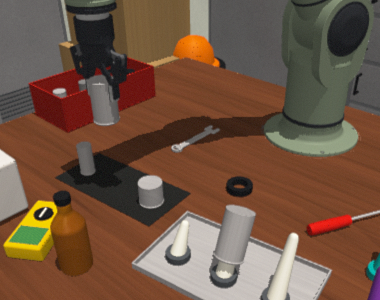

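The tall cup is in the gripper, seen in the scene crop at (103,100). The short and slim cups still stand on the mat. I'll carry it over to the peg.

Emit:
{"name": "arm_command", "arguments": {
  "gripper": [5,5,5,5,5],
  "slide": [
    [0,-4,-2],
    [0.5,-9,-3],
    [1,-14,-3],
    [1.5,-19,-3],
    [2,-24,-3]
  ],
  "turn": [
    [0,0,0],
    [0,5,0],
    [0,10,0],
    [0,15,0],
    [0,20,0]
  ]
}}

```text
clock: 3.95
position: [0.5421, 0.0337, 0.2616]
tool_rot: [-3.141, -0.354, 0.166]
force: [1.6, 0.1, -1.2]
grip_width: 0.0558
```

```bash
python3 - <<'E'
from h import *
go(TIP+PZ*(.004-.049+.130),RP)
E
```

```text
at [0.5421 0.0337 0.2616] slide cm [ -0.9236 -23.4289   5.9161] turn deg [-0.0253  4.7144 -0.0051] t 3.95 F [ 1.5907  0.0862 -1.2289] w 0.05577499682424257 q [ 0.0183  0.2046 -0.22    2.063   0.1037  0.5268 -1.6747]
```

Emit:
{"name": "arm_command", "arguments": {
  "gripper": [5,5,5,5,5],
  "slide": [
    [0,-5,0],
    [-0.3,-11,0],
    [-0.6,-17,0],
    [-0.9,-23.4,1],
    [-0.9,-23.4,4]
  ],
  "turn": [
    [0,2,0],
    [0,4,0],
    [0,4.7,0],
    [0,4.7,0],
    [0,4.7,0]
  ]
}}

```text
clock: 4.58
position: [0.5086, 0.2641, 0.2242]
tool_rot: [-3.138, -0.434, 0.166]
force: [0.0, -1.5, -2.0]
grip_width: 0.0557
```

```bash
python3 - <<'E'
from h import *
go(TIP+PZ*(.004-.049+.130),RP)
s=vision.grab_frame("scene");t=vision.grab_frame("top");w=vision.grab_frame("wrist")
cv2.imwrite("pics/s3.png",s);cv2.imwrite("pics/t3.png",t);cv2.imwrite("pics/w3.png",w);np.save("w3.npy",vision.camera_model("wrist")["T"])
o=np.zeros((600,800,3),np.uint8)
o[:,:450]=cv2.resize(s[210:390,310:445],None,fx=3.3334,fy=3.3334)[:600,:450]
o[:300,450:800]=cv2.resize(w[::1,40:600],(350,300))
o[300:,450:]=cv2.resize(t[130:290,150:337],(350,300))
cv2.imwrite("pics/c3.png",o)
E
```

```text
at [0.5086 0.2641 0.2242] slide cm [-0.2693 -0.1432  2.2103] turn deg [-0.2221  0.123   0.0078] t 4.575 F [ 0.0133 -1.4541 -2.0013] w 0.05569747901445083 q [-0.7737  0.2899  0.0819  2.1009  0.4855  0.4143 -2.5171]
```

View pics/c3.png

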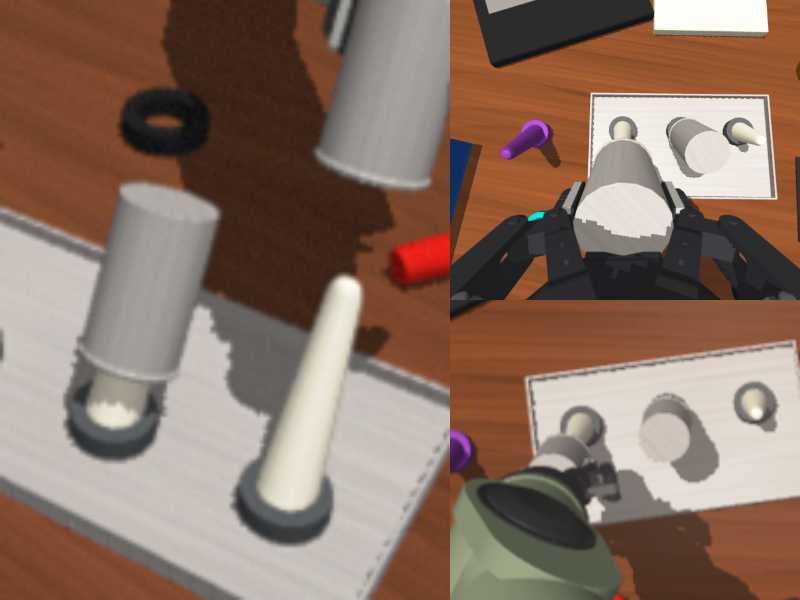

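q7 is at its limit (-2.517), so I'll back it off by turning about the cup's own axis. That does not matter for a round cup. The crops show the cup mouth near scene (422,262), just up-axis of the peg tip at (413.8,295).

Emit:
{"name": "arm_command", "arguments": {
  "gripper": [5,5,5,5,5],
  "slide": [
    [0,0,0],
    [-0.2,-0.1,0],
    [-0.3,-0.1,0],
    [-0.3,-0.1,0],
    [-0.3,-0.1,0]
  ],
  "turn": [
    [0,0,-8],
    [0,0,-16],
    [0,0,-22],
    [0,0,-22],
    [0,0,-22]
  ]
}}

```text
clock: 5.35
position: [0.506, 0.2614, 0.2217]
tool_rot: [2.973, -0.399, 0.58]
force: [-0.2, -0.2, -1.3]
grip_width: 0.0554
```

```bash
cat >> h.py <<'E'
RP=RP@R.from_rotvec([0,0,-22],degrees=True).as_matrix()
def px(n,P,m=None):
    m=m or vision.camera_model(n);c=(np.linalg.inv(m["T"])@np.c_[P,np.ones(len(P))].T)[:3];q=m["mtx"]@c;return (q[:2]/q[2]).T
def circ(c,z,r):
    u=np.cross(z,[0,1,0]);u/=np.linalg.norm(u);v=np.cross(z,u);a=np.linspace(0,2*np.pi,60)
    return c+r*(np.outer(np.cos(a),u)+np.outer(np.sin(a),v))
E
python3 - <<'E'
from h import *
go(TIP+PZ*(.004-.049+.130),RP)
st=bot.observe();r=R.from_euler("xyz",st["tool_rot"]).as_matrix();z=-r[:,2];p=st["position"]
mw=vision.camera_model("wrist")
ims={n:vision.grab_frame(n) for n in("scene","wrist")};[cv2.imwrite(f"pics/{n}4.png",i) for n,i in ims.items()]
o=[]
for n,(x,y,w,h,k) in {"scene":(390,225,60,90,6.6667),"wrist":(180,150,280,280,1.43)}.items():
    im=cv2.resize(ims[n][y:y+h,x:x+w],None,fx=k,fy=k,interpolation=cv2.INTER_CUBIC);m=mw if n=="wrist" else None
    D=lambda P,c:cv2.polylines(im,[np.int32((px(n,P,m)+.5-[x,y])*k)],False,c,1)
    D(circ(p-z*.046,z,.028),(0,0,255));D(circ(p+z*.049,z,.028),(255,0,0));D(circ(TIP,PZ,.009),(0,255,0))
    D(circ(TIP-.125*PZ,PZ,.017),(0,255,0));D(np.array([TIP-.125*PZ,TIP+.1*PZ]),(0,255,0))
    o.append(cv2.copyMakeBorder(im,0,max(0,600-im.shape[0]),0,0,cv2.BORDER_CONSTANT)[:600])
cv2.imwrite("pics/c4.png",np.hstack(o)[:,:800])
E
```

```text
at [0.506  0.2614 0.2217] slide cm [ 0.2488 -0.3128  2.1101] turn deg [-0.1417  0.2709 -0.2461] t 5.35 F [-0.1904 -0.2386 -1.3194] w 0.05535654864722785 q [-0.6977  0.289  -0.0101  2.1049  0.5501  0.4291 -2.1989]
```

View pics/c4.png

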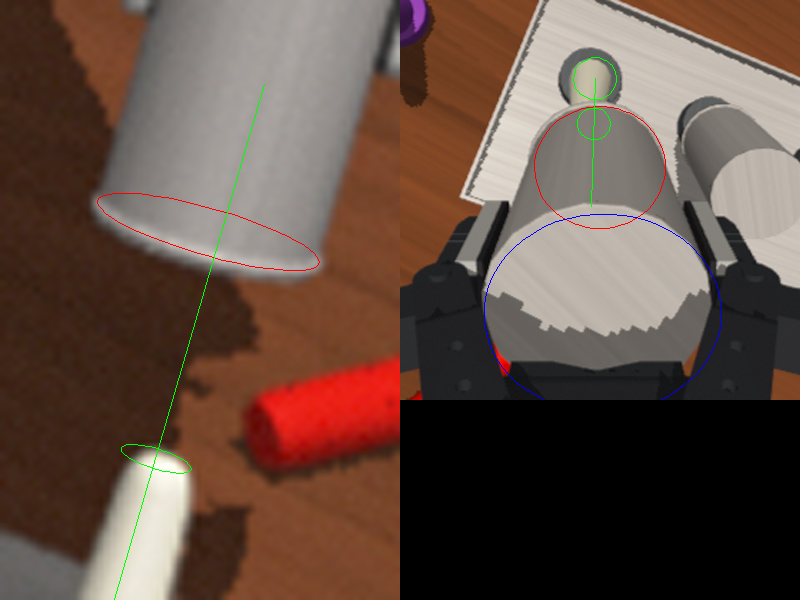

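The overlay agrees within 1–2 mm sideways. The cup sits about 4 mm lower in the grip than planned, so contact should come about 14.7 cm down-axis. The tip clearance is 16 mm a side, so I'll correct sideways and descend.

Emit:
{"name": "arm_command", "arguments": {
  "gripper": [5,5,5,5,5],
  "slide": [
    [0.2,-0.3,1],
    [0.2,-0.3,3.5],
    [0.2,-0.3,6],
    [0.2,-0.3,8.5],
    [0.2,-0.3,11]
  ],
  "turn": [
    [0,0,0],
    [0,0,0],
    [0,0,0],
    [0,0,0],
    [0,0,0]
  ]
}}

```text
clock: 6.08
position: [0.5511, 0.2738, 0.1199]
tool_rot: [2.972, -0.397, 0.584]
force: [-0.5, 0.6, -1.5]
grip_width: 0.0555
```

Emit:
{"name": "arm_command", "arguments": {
  "gripper": [5,5,5],
  "slide": [
    [0,0,0.8],
    [0,0,1.6],
    [0,0,2.4]
  ],
  "turn": [
    [0,0,0],
    [0,0,0],
    [0,0,0]
  ]
}}

```text
clock: 6.45
position: [0.5609, 0.2754, 0.0997]
tool_rot: [2.972, -0.398, 0.584]
force: [-0.2, 0.9, -2.2]
grip_width: 0.0558
```

```bash
python3 - <<'E'
from h import *
go(TIP+PZ*(-.041),RP)
E
```

```text
at [0.5609 0.2754 0.0997] slide cm [0.0997 0.1455 1.267 ] turn deg [-0.1866  0.2635 -0.025 ] t 6.45 F [-0.1892  0.8863 -2.1879] w 0.05577405220714355 q [-0.7568  0.5804  0.1362  2.0675  0.8246  0.1674 -2.4721]
```

Emit:
{"name": "arm_command", "arguments": {
  "gripper": [5,5,5],
  "slide": [
    [0,0,0],
    [0,0,0.3],
    [0,0,0.6]
  ],
  "turn": [
    [0,0,-7],
    [0,0,-14],
    [0,0,-20]
  ]
}}

```text
clock: 6.82
position: [0.5635, 0.2757, 0.0947]
tool_rot: [2.843, -0.316, 0.95]
force: [0.0, -0.7, -1.1]
grip_width: 0.0551
```

```bash
python3 - <<'E'
from h import *
go(TIP+PZ*(-.041),RP)
E
```

```text
at [0.5635 0.2757 0.0947] slide cm [0.0348 0.1444 0.6984] turn deg [-0.2227  0.2064 20.1686] t 6.825 F [ 0.0262 -0.6787 -1.1433] w 0.05511629181509827 q [-0.7078  0.5881  0.0745  2.0614  0.9657  0.1885 -2.2495]
```

Emit:
{"name": "arm_command", "arguments": {
  "gripper": [5,5,5],
  "slide": [
    [0,0,0.2],
    [0,0,0.4],
    [0,0,0.5]
  ],
  "turn": [
    [0,0,0],
    [0,0,0],
    [0,0,0]
  ]
}}

```text
clock: 7.2
position: [0.5653, 0.2759, 0.0896]
tool_rot: [2.845, -0.316, 0.945]
force: [1.2, 0.6, -1.5]
grip_width: 0.0555
```

Emit:
{"name": "arm_command", "arguments": {
  "gripper": [5,5],
  "slide": [
    [0,0,0.15],
    [0,0,0.25]
  ],
  "turn": [
    [0,0,0],
    [0,0,0]
  ]
}}

```text
clock: 7.45
position: [0.5663, 0.2761, 0.0875]
tool_rot: [2.844, -0.316, 0.946]
force: [-9.8, -3.1, 15.8]
grip_width: 0.0559
```

```bash
python3 - <<'E'
from h import *
go(TIP+PZ*(-.041),RP)
E
```

```text
at [0.5663 0.2761 0.0875] slide cm [ 0.071   0.1656 -0.0687] turn deg [-0.2197  0.2516 19.9638] t 7.45 F [-9.8129 -3.0516 15.8435] w 0.0559096707442052 q [-0.705   0.6044  0.0748  2.0566  1.0099  0.1809 -2.2967]
```

Contact came at the expected depth, with 19 N along the peg axis, so the closed end rests on the tip. Releasing.

Emit:
{"name": "arm_command", "arguments": {
  "gripper": [6,7,8.5,8.5,8.5],
  "slide": [
    [0,0,0],
    [0,0,0],
    [0,0,0],
    [0,0,0],
    [0,0,0]
  ],
  "turn": [
    [0,0,0],
    [0,0,0],
    [0,0,0],
    [0,0,0],
    [0,0,0]
  ]
}}

```text
clock: 8.07
position: [0.5663, 0.276, 0.0873]
tool_rot: [2.844, -0.316, 0.946]
force: [-0.4, -0.5, -0.3]
grip_width: 0.0852
```

```bash
python3 - <<'E'
from h import *
go(TIP+PZ*(-.041),RP)
w=vision.grab_frame("wrist");s=vision.grab_frame("scene")
cv2.imwrite("pics/c5.png",np.hstack([cv2.resize(w,(440,330)),cv2.resize(s[210:390,280:460],(330,330))]))
E
```

```text
at [0.5663 0.276  0.0873] slide cm [ 0.0884  0.165  -0.0893] turn deg [-0.2219  0.2746 19.9816] t 8.075 F [-0.4428 -0.5317 -0.2646] w 0.08515684539067019 q [-0.7049  0.6048  0.0748  2.0566  1.0095  0.1808 -2.2959]
```

View pics/c5.png

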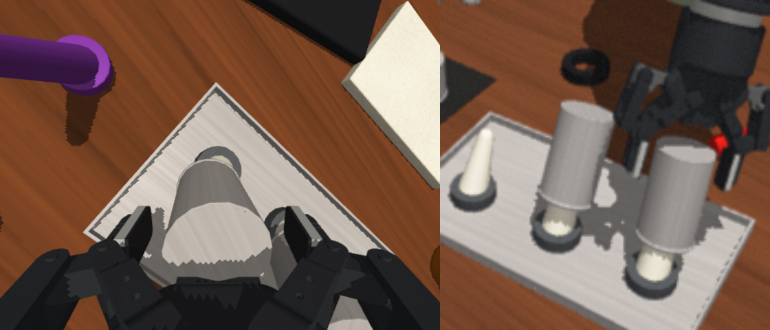

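The cup hangs on the peg at about the same lean as the fixed one. Both fingers are clear and the force is about zero. Withdrawing along the axis.

Emit:
{"name": "arm_command", "arguments": {
  "gripper": [8.5,8.5,8.5,8.5,8.5],
  "slide": [
    [0,0,-1],
    [0,0,-3],
    [0,0,-6],
    [0,0,-10],
    [0,0,-14]
  ],
  "turn": [
    [0,0,0],
    [0,0,0],
    [0,0,0],
    [0,0,0],
    [0,0,0]
  ]
}}

```text
clock: 8.8
position: [0.5077, 0.2659, 0.2162]
tool_rot: [2.844, -0.315, 0.947]
force: [0.5, -0.2, 0.3]
grip_width: 0.0849
```

Emit:
{"name": "arm_command", "arguments": {
  "gripper": [8.5,8.5,8.5,8.5],
  "slide": [
    [0,0,-2],
    [0,0,-4],
    [0,0,-4],
    [0,0,-4]
  ],
  "turn": [
    [0,0,0],
    [0,0,0],
    [0,0,0],
    [0,0,0]
  ]
}}

```text
clock: 9.3
position: [0.4922, 0.2632, 0.2507]
tool_rot: [2.844, -0.315, 0.946]
force: [-0.3, -0.2, -0.6]
grip_width: 0.0847
```

```bash
python3 - <<'E'
from h import *
s=bot.observe();print(s["position"],s["force"],s["clock"])
a=vision.grab_frame("scene");vision.grab_frame("top");b=vision.grab_frame("scene");print("max diff",np.abs(a[150:]*1.-b[150:]).mean())
cv2.imwrite("pics/s6.png",cv2.resize(b[180:390,160:460],None,fx=2.5,fy=2.5))
E
```

```text
[0.4922 0.2632 0.2507] [-0.3252 -0.1576 -0.5898] 9.3
max diff 1.7441429924242424
```

View pics/s6.png

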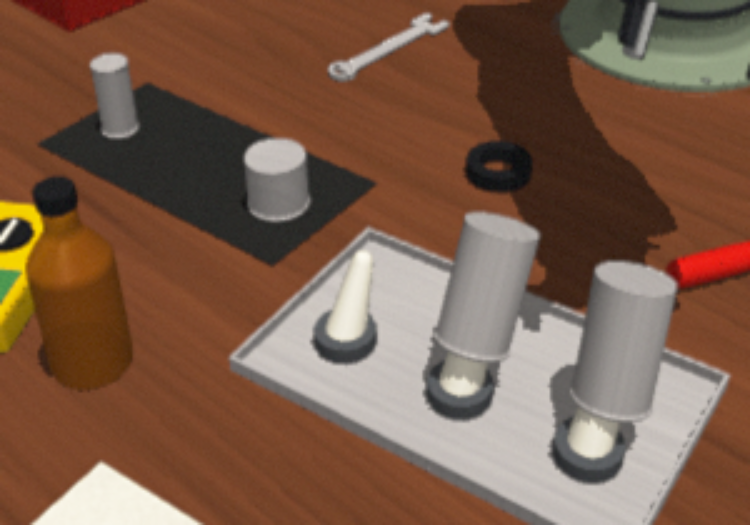

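The last picture shows the cup hanging on the tall peg at (625,340), much like the fixed cup beside it. The short and slim cups stand untouched on the mat at (277,180) and (117,95), and the gripper is clear. Handing in.

```bash
python3 -c "
from workcell import job_done; print(job_done())"
```

```text
the job is handed in; nothing more can be done
None
```

The tall cup is hanging on the free tall white peg, leaning with it, and I handed the job in at about 9.5 s of the 42 s allowed. I gripped it from above, carried it over tilted 25°, and lowered it along the peg. I let go only once the closed end pressed on the tip, about 19 N along the axis at the depth I had predicted.

**Last checks:** The final picture shows the cup hanging like the fixed one beside it. The short and slim cups stand where they were, and the gripper is well clear with about zero force.

**What disagreed or ran close:**
- **Cup in the grip:** it sat about 4 mm lower than planned. I allowed for that when lowering it.
- **Cup position:** the wrist and top views differed by about 3 mm, well inside the jaw clearance.
- **Joint 7:** it came very close to its range limit (-2.517 of -2.52) and joint 6 also got close. I turned the tool about the cup's own axis to back off.
- **Stillness:** I compared two pictures taken just after withdrawing, and the average difference was 1.7 grey levels. I put that down to image noise but did not check further.

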